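# Sort the left-over things on the bench into their holders

### The arm

A 7-joint arm with a two-finger parallel gripper is mounted at the origin on the work surface; the furniture and walls round the work are solid. World frame = base frame: x ahead of the robot, y to its left, z up, the work surface at z = 0. Lengths are in m, angles in rad, forces in N, time in s.
With the tool pointing down it reaches from about 0.425 to 0.925 m from the base axis. Payload 6.8 kg.
Tool frame: the origin (TCP) lies on the centre line of the jaws, within the pads' length; the fingertips stand bot.tip_reach ahead of it and the grasp point (between the pads) lies 3 mm ahead of it (bot.tip_reach is the distance from the TCP to the fingertips, in m); z points along the fingers, y is the line along which they close (so a half turn about z gives the same grasp; the last joint's range is limited). The gripper opens to 85 mm and grips with 20 to 120 N. Pads are 22 mm wide; open, the fingers measure 114 mm over their backs; the gripper's body (76 mm by 85 mm) begins 54 mm behind the grasp point. The pads swing forward as they close: fully open they stand 13 mm farther back than shut.
Start: joints at [-1.396, 0.477, 0.022, 1.555, -0.011, 1.109, -0.083], TCP at [0.188, 0.648, 0.253] pointing down, gripper open.
Joint ranges: [-2.96, 2.96], [-0.34, 2.1], [-1.41, 1.46], [0.24, 2.44], [-1.37, 4.51], [0.17, 1.92], [-2.96, 2.96]. Speed limits (rad/s): [2.39, 2.39, 3.14, 3.14, 3.14, 3.14, 3.14].

### API

Orientations are given as a unit quaternion [w, x, y, z].
In Python, from station import bot gives the robot as it stands.
- The arm moves only by the tool jog_arm, never from a script. Its argument "deltas" is a list of rows, each a list of 7 numbers: the shift along the world's x, y, z in m, then the turn, a rotation vector about the world's x, y, z in rad, then the opening, from 0 (shut) to 1 (fully open). In form: [[x, y, z, rx, ry, rz, grip], ...]. A call has 1 to 10 rows; each row shifts and turns the commanded pose from where the row before left it; what a row does not reach is not made up. A row lasts 1/10 s, in which the tool goes at most 50 mm and 8.59 degrees, less where a joint would pass 70% of its speed; a pose out of reach is approached as far as the arm can. A call with a gripper value outside its range is refused whole. The fingers move at their own pace and stop on an object; "newtons" is the grip in N (left out, the last holds). Time passes only in rows, so rows that do not move let the fingers close. It gives the time, the measured TCP pose, the force, the opening and the grip force at its end, in the units of the state.
- bot.get_obs(): the state, without advancing time (a new reading comes with each control period).
- bot.read_camera(name): name is "scene" or "top" or "wrist"; returns a dict with "img" (480x640x3 uint8, red, green, blue), "K" (3x3 intrinsics, pixels), "eye" and "attitude" of the camera in the world. Camera axes: x right, y down, z forward; pixel columns grow to the right and rows downward; lengths in m; the calibration is good to about 2 mm. A picture is of the moment at which its call begins. There is no depth.
- bot.hand_in(): hands the job in; it is judged then, once.
The state is a dict: "t": time; "q": joint angles; "joint_vel": joint speeds; "joint_torque": joint torques, N m; "eef_pos": TCP position; "tool_rot": TCP orientation; "contact_force": force on the tool from outside, world axes, zero at the start; "torque": the same for the moment, N m; "gripper_width": opening from 0.0 (shut) to 1.0 (fully open); "grasp_force": force on a finger pad.
Only numpy, scipy, OpenCV 4.12 (cv2) and the standard library are available. Lean on these libraries where they do the work, as an engineer would, in place of code of your own. Each camera call takes 0.05 s, during which the arm holds its last target. There are 200 camera calls.

### The job

Sort the things left lying on the bench: stand the two white bottles upright in the drilled wooden block, each fully down in the hole of its own size (tall bottle in the wide hole, small bottle in the narrow one), lay the wooden offcut flat inside the rectangular wooden tray and the black power adapter flat in the round steel dish. Any order will do; leave the roll of masking tape and the tape measure where they are.

Things in the scene. Friction and masses are not known exactly. Their poses are not given: they have to be found in the camera images.
- tall_bottle_centre (a point): Tall white squeeze bottle with a dark nozzle cap, 48 mm thick, 150 mm high overall, standing upright, loose. Its straight body reaches about 105 mm above its underside, then narrows to the cap; hold it high on the straight body (fingertips about 80 mm above its underside), so that the cap does not meet the gripper's body between the fingers. The point is on its axis, 75 mm above its underside; z is up along the axis.
- small_bottle_centre (a point): Small white bottle with a yellow cap, 32 mm thick, 100 mm high overall, standing upright, loose; its straight body reaches 80 mm above its underside. The point is on its axis, 50 mm above its underside; z is up along the axis.
- wood_block_centre (a point): Plain wooden offcut, a block 62 mm wide (its x), 110 mm long (its y), 35 mm high (its z), lying flat, loose. The point is its centre.
- adapter_centre (a point): Black power adapter, a brick 50 mm wide (its x), 90 mm long (its y), 32 mm high (its z), lying flat, loose. The point is its centre.
- bottle_block: Pale wooden block, 90 mm (x) by 186 mm (y) and 42 mm high, with two round blind holes drilled 36 mm deep from above (their floors are 6 mm above the block's underside; rims chamfered 3 mm). The wide hole, 67 mm across, is centred at y = +50 mm and the narrow one, 47 mm across, at y = -50 mm, both at x = 0. Origin: centre of the underside; z up. Fixed to the bench: it cannot be shifted. 
- wood_tray: Shallow rectangular wooden tray, outside 100 mm (x) by 150 mm (y), inside 88 mm by 138 mm; floor 4 mm thick, rim 14 mm above the bench, walls 6 mm thick. Origin: centre of the underside; z up. There is no room for fingers between the offcut and the walls, so the offcut must be held by its upper half. Fixed to the bench: it cannot be shifted. 
- steel_dish: Shallow round steel dish, 160 mm across at the rim, 18 mm high, flat floor about 136 mm across and 4 mm above the bench, sides flaring slightly. Origin: centre of the underside; z up. Fixed to the bench: it cannot be shifted. 
- tape_roll_centre (a point): Roll of masking tape, about 100 mm across and 24 mm high, lying flat, loose; to be left alone. The point is its centre.
- tape_measure_centre (a point): Yellow and black tape measure, 39 x 78 x 68 mm, standing on edge, loose; to be left alone. The point is its centre.
There are look-alikes about, which are no part of the job. What is shaped like the part that bears tall_bottle_centre but pink or red is not meant.

How it is judged:
At the end, for the whole second after the job is handed in: Both bottles stand upright (within 0.12 rad) on the floors of their own holes; the offcut lies flat on the tray floor, centre within 20 mm of its middle along each side; the adapter lies flat on the dish floor, centre within 28 mm of its middle; all at rest and released (x of tall_bottle_centre in the frame of bottle_block between -0.013 and 0.013 m and y of tall_bottle_centre in the frame of bottle_block between 0.037 and 0.063 m and z of tall_bottle_centre in the frame of bottle_block below 0.087 m and angle between each of tall_bottle_centre, small_bottle_centre's own z axis and vertical below 0.12 rad and x of small_bottle_centre in the frame of bottle_block between -0.012 and 0.012 m and y of small_bottle_centre in the frame of bottle_block between -0.062 and -0.038 m and z of small_bottle_centre in the frame of bottle_block below 0.062 m and x of wood_block_centre in the frame of wood_tray between -0.02 and 0.02 m and y of wood_block_centre in the frame of wood_tray between -0.02 and 0.02 m and z of wood_block_centre in the frame of wood_tray below 0.0255 m and angle between each of wood_block_centre, adapter_centre's own z axis and vertical below 0.08 rad and horizontal distance between adapter_centre and steel_dish below 0.028 m and z of adapter_centre in the frame of steel_dish below 0.024 m and linear speed of each of tall_bottle, small_bottle, wood_block, adapter below 0.02 m/s); the robot touches nothing.
It fails at once if the roll of masking tape is shifted by more than 30 mm (distance of tape_roll_centre from where it was at the start of the episode above 0.03 m).
It fails at once if the tape measure is shifted by more than 30 mm (distance of tape_measure_centre from where it was at the start of the episode above 0.03 m).
It also fails if it takes over 96 s, if anything falls off the work surface, if the arm or the gripper's body presses on something with over 40 N, if the wrist force passes 120 N, or if a joint passes its speed limit or range.

## Working session

There is one attempt and no reset: what is moved stays moved. The work goes in short steps, Python scripts to look and compute and a tool call to move; the robot and the scene stay as the last step left them, time stands still between calls to the robot, and variables do not carry over. Pictures are saved under pics/ and viewed, at most 14 in all, crops included, and the job is handed in when it is done.

Besides the shell and the picture viewer there is one more tool, called in YAML: its name, and indented under it one key for each argument. jog_arm: Moves the arm, as the interface text tells. Its arguments: {"type":"object","properties":{"deltas":{"type":"array"},"newtons":{"type":"number"}},"required":["deltas"]}

```bash
mkdir -p pics; cat > h.py <<'E'
import numpy as np, cv2, pickle
from scipy.spatial.transform import Rotation as R
def rot(a):
    a=np.array(a,float)
    return a if a.shape==(3,3) else R.from_quat([a[1],a[2],a[3],a[0]]).as_matrix()
def ray(c,uv,z):
    uv=np.atleast_2d(np.array(uv,float)); d=np.c_[uv,np.ones(len(uv))]@np.linalg.inv(c["K"]).T@rot(c["attitude"]).T
    e=np.array(c["eye"]); return e+d*((z-e[2])/d[:,2])[:,None]
def grab(n,f):
    from station import bot
    c=bot.read_camera(n); pickle.dump(dict(c),open(f"pics/{f}.pkl","wb")); cv2.imwrite(f"pics/{f}.png",c["img"][:,:,::-1]); return c
def load(f): return pickle.load(open(f"pics/{f}.pkl","rb"))
E
python3 - <<'E'
from h import *
from station import bot
for n in("top","scene"):
    c=grab(n,n+"0"); print(n,c["eye"],c["attitude"],c["K"])
print(bot.tip_reach,bot.get_obs())
E
```

```text
top [ 0.23921544 -0.21926726  1.21425573] [-0.11753565  0.81010168 -0.56826272  0.08365478] [[475.08648185   0.         321.75249293]
 [  0.         475.08648185 237.15003262]
 [  0.           0.           1.        ]]
scene [-0.00543878 -0.66331736  0.82920287] [-0.37071079  0.85076632 -0.33785688  0.15691686] [[463.80744944   0.         326.71119521]
 [  0.         463.80744944 238.97469808]
 [  0.           0.           1.        ]]
0.022 {'t': 0.1, 'q': array([-1.39610992,  0.47775428,  0.02232544,  1.55633024, -0.0115049 ,
        1.10930985, -0.08306928]), 'joint_vel': array([-0.00010578, -0.00291808, -0.00093335, -0.00090349,  0.00033482,
        0.00041211, -0.00066065]), 'joint_torque': array([ 3.94298477e-03, -5.97763610e+01,  1.61327206e+00, -2.81955332e+01,
        1.27439058e-02,  5.06051336e-03, -2.53040776e-05]), 'eef_pos': array([0.18820565, 0.64771837, 0.25240731]), 'tool_rot': array([-6.29785564e-05,  1.40890778e-01,  9.90024792e-01, -8.34572852e-04]), 'contact_force': array([0.39949651, 1.00357139, 0.29636071]), 'torque': array([ 0.01047058,  0.02131085, -0.01574243]), 'grasp_force': 0.0, 'gripper_width': 0.9988348500677455}
```

View pics/top0.png

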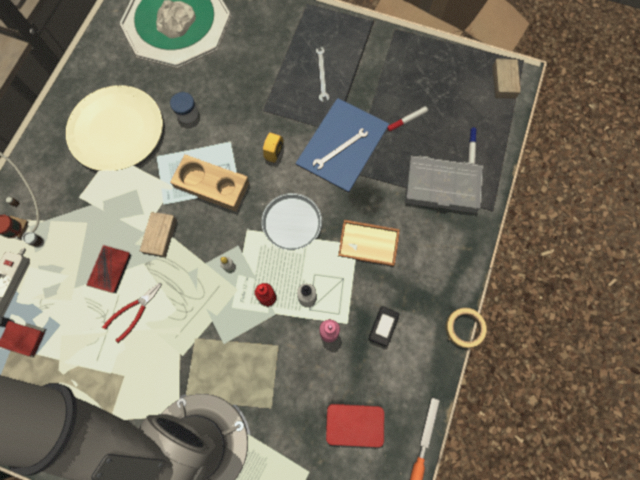

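View pics/scene0.png

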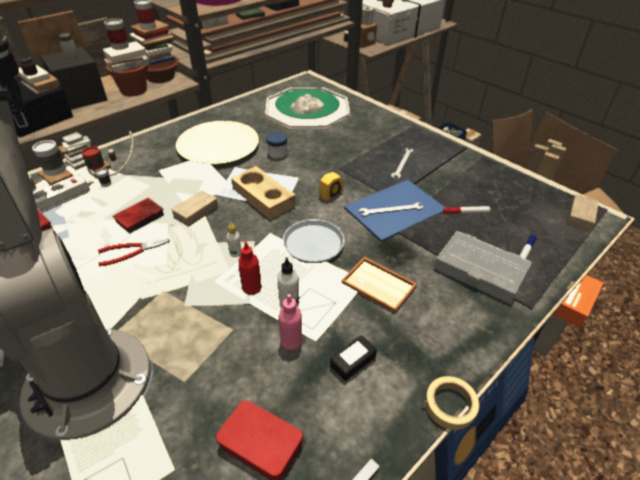

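The top view shows the tall bottles: red (264,293), grey-white (307,293) and pink (330,328). The white one with the dark cap at (307,293) is the one meant. The small bottle is at (226,262) and the adapter at (384,326). There are two offcuts, (157,232) and a far one at (507,77), so I'll check their sizes. The block is at (209,182), the tray at (369,243), the dish at (292,222), the tape measure at (272,146) and the tape roll at (467,328).

```bash
python3 - <<'E'
from h import *
c=load("top0"); s=load("scene0")
im=cv2.cvtColor(c["img"],cv2.COLOR_RGB2BGR)
hsv=cv2.cvtColor(im,cv2.COLOR_BGR2HSV)
crop=cv2.resize(im[120:360,130:430],None,fx=2.6,fy=2.45,interpolation=cv2.INTER_CUBIC); cv2.imwrite("pics/crop0.png",crop)
for n,uv,z in [("tall",(307,291),.15),("small",(226,261),.1),("off",(157,231),.035),("off_far",(507,77),.035),("adapter",(384,326),.032),("block",(209,182),.042),("tray",(369,243),.014),("dish",(292,222),.018),("tmeas",(272,146),.06),("roll",(467,328),.02)]:
    print(n,ray(c,uv,z)[0].round(3))
def seg(name,box,lo,hi,z):
    x0,y0,x1,y1=box; m=cv2.inRange(hsv[y0:y1,x0:x1],lo,hi); m=cv2.morphologyEx(m,cv2.MORPH_CLOSE,np.ones((5,5)))
    k=max(cv2.findContours(m,0,2)[0],key=cv2.contourArea).reshape(-1,2)+[x0,y0]
    w=ray(c,k,z)[:,:2].astype(np.float32); r=cv2.minAreaRect(w*1000); print(name,r,cv2.boundingRect(k))
for n,b in [("off",(135,205,180,260)),("off_far",(490,55,525,100)),("adapter",(365,300,405,350)),("block",(165,150,255,215)),("tray",(335,215,403,270))]:
    z={"off":.035,"off_far":.035,"adapter":.032,"block":.042,"tray":.014}[n]
    if n=="adapter": seg(n,b,(0,0,0),(180,255,45),z)
    else: seg(n,b,(8,60,90),(28,255,255),z)
print("hsv off",hsv[232,157],"paper",hsv[215,130],"far",hsv[77,507],"bench",hsv[345,384])
E
```

```text
tall [ 0.407 -0.125  0.15 ]
small [0.417 0.088 0.1  ]
off [0.44  0.306 0.035]
off_far [ 1.205 -0.44   0.035]
adapter [ 0.409 -0.323  0.032]
block [0.61  0.232 0.042]
tray [ 0.603 -0.222  0.014]
dish [ 0.588 -0.012  0.018]
tmeas [0.758 0.108 0.06 ]
roll [ 0.476 -0.52   0.02 ]
off ((435.1486511230469, 304.7715148925781), (113.01309967041016, 62.40317153930664), 9.622323989868164) (140, 212, 34, 44)
off_far ((1221.1143798828125, -446.9038391113281), (127.90393829345703, 86.95586395263672), 17.41973114013672) (495, 55, 30, 38)
adapter ((366.3072509765625, -316.31280517578125), (44.37995529174805, 12.879949569702148), 73.5162353515625) (369, 334, 17, 13)
block ((615.9326782226562, 235.99740600585938), (189.11424255371094, 97.42687225341797), 89.0354232788086) (171, 155, 77, 52)
tray ((606.3646240234375, -219.525634765625), (104.54068756103516, 153.81658935546875), 9.500898361206055) (338, 219, 62, 47)
hsv off [ 18  79 207] paper [ 38  26 199] far [ 20  77 173] bench [30 27 38]
```

View pics/crop0.png

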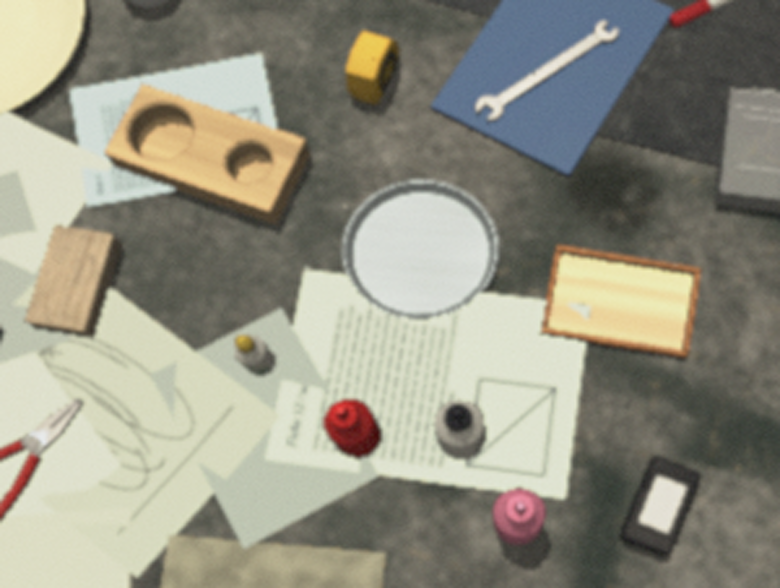

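The crop confirms the target: white body and dark nozzle cap at (460,418), between the red bottle (352,425) and the pink one (518,515). The small bottle with the yellow cap is at (245,343). The near offcut measures 113x62 mm, so it fits; the far one is at the bench corner, out of reach. I'll go to the offcut first.

jog_arm:
  deltas:
    - [0.025,-0.034,0,0,0,0.045,1]
    - [0.025,-0.034,0,0,0,0.045,1]
    - [0.025,-0.034,0,0,0,0.045,1]
    - [0.025,-0.034,0,0,0,0.045,1]
    - [0.025,-0.034,0,0,0,0.045,1]
    - [0.025,-0.034,0,0,0,0.045,1]
    - [0.025,-0.034,0,0,0,0.045,1]
    - [0.025,-0.034,0,0,0,0.045,1]
    - [0.025,-0.034,0,0,0,0.045,1]
    - [0.025,-0.034,0,0,0,0.045,1]
  newtons: 40

```text
t: 1.1
eef_pos: [0.4389, 0.3065, 0.2531]
tool_rot: [-0.0, -0.084, 0.996, -0.0]
contact_force: [-0.0, 0.2, 0.2]
gripper_width: 0.997
grasp_force: 0.0
```

```bash
python3 - <<'E'
from h import *
from station import bot
w=grab("wrist","w0"); o=bot.get_obs(); print(o["eef_pos"],w["eye"],rot(w["attitude"]).round(3).tolist(),w["K"][0,0])
c=load("top0")
P=lambda x,y:(x/2.6+130,y/2.45+120)
for n,uv,z in [("tall cap",P(458,415),.145),("tall shoulder",P(460,425),.11),("red cap",P(342,410),.145),("pink cap",P(519,507),.145),("small cap",P(245,343),.098),("small base",P(262,363),.0),("wide",P(162,131),.042),("narrow",P(249,162),.042),("dish",P(420,246),.018),("ad",P(662,505),.032),("ad1",P(680,464),.032),("ad2",P(646,537),.032)]:
    print(n,ray(c,uv,z)[0].round(4))
E
```

```text
[0.44387267 0.29909135 0.25321569] [0.36804906 0.29442742 0.37316202] [[-0.168, 0.945, 0.281], [0.986, 0.161, 0.047], [-0.0, 0.285, -0.959]] 349.9271653132524
tall cap [ 0.4108 -0.1217  0.145 ]
tall shoulder [ 0.408  -0.1236  0.11  ]
red cap [ 0.3807 -0.0246  0.145 ]
pink cap [ 0.3496 -0.2002  0.145 ]
small cap [0.4182 0.0937 0.098 ]
small base [0.4196 0.0964 0.    ]
wide [0.6177 0.2841 0.042 ]
narrow [0.6146 0.1854 0.042 ]
dish [ 0.5914 -0.0091  0.018 ]
ad [ 0.4091 -0.3247  0.032 ]
ad1 [ 0.4542 -0.3284  0.032 ]
ad2 [ 0.374  -0.3202  0.032 ]
```

View pics/w0.png

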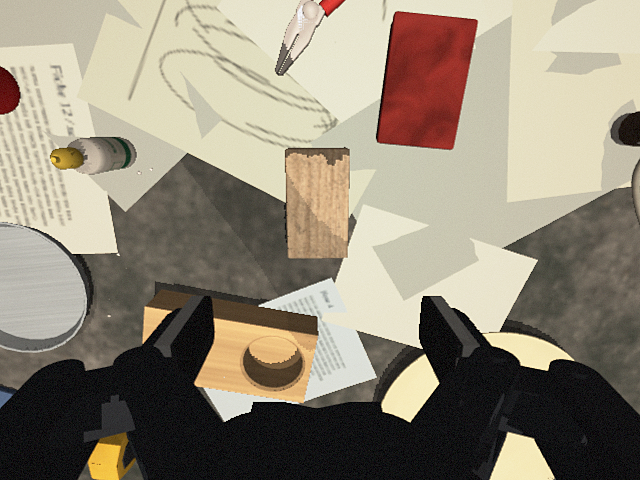

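The wrist view shows the offcut with corners around (287,150), (349,150), (348,258) and (287,258), square to the jaws, with the block below it. I'll compute its centre and yaw.

```bash
python3 - <<'E'
from h import *
from station import bot
w=load("w0"); hsv=cv2.cvtColor(w["img"],cv2.COLOR_RGB2HSV)
p=ray(w,[(287,151),(349,150),(348,258),(287,258)],.035)[:,:2]; print(p.round(4),p.mean(0),[np.linalg.norm(p[i]-p[i-1]) for i in range(4)])
d=(p[3]+p[2]-p[0]-p[1]); print("yaw long",np.degrees(np.arctan2(d[1],d[0])))
h=ray(w,[(273,362)],.042)[0]; print("wide hole rim",h)
q=ray(w,[(145,303),(317,335),(303,403),(195,385)],.042)[:,:2]; print(q.round(4))
o=bot.get_obs(); print(o["t"],o["eef_pos"],R.from_matrix(rot(o["tool_rot"])).as_matrix()[:,1])
E
```

```text
[[0.3893 0.27  ]
 [0.3786 0.3273]
 [0.4846 0.3472]
 [0.4951 0.2855]] [0.43689873 0.30750831] [np.float64(0.10694024131985626), np.float64(0.05826762490703845), np.float64(0.10783156084101911), np.float64(0.06265117913517876)]
yaw long 9.468743905860713
wide hole rim [0.61599972 0.28801218 0.042     ]
[[0.567  0.1463]
 [0.5743 0.3302]
 [0.6648 0.3294]
 [0.6609 0.2051]]
1.15 [0.44387267 0.29909135 0.25321569] [-0.16120533  0.98691168 -0.00426421]
```

jog_arm:
  deltas:
    - [-0.002,-0.002,0,0,0,0,1]
    - [0,0,-0.04,0,0,0,1]
    - [0,0,-0.04,0,0,0,1]
    - [0,0,-0.04,0,0,0,1]
    - [0,0,-0.03,0,0,0,1]
    - [0,0,0,0,0,0,1]
    - [0,0,0,0,0,0,1]

```text
t: 1.85
eef_pos: [0.4358, 0.3069, 0.1035]
tool_rot: [-0.0, -0.084, 0.996, -0.0]
contact_force: [0.5, 0.3, 0.8]
gripper_width: 1.003
grasp_force: 0.0
```

jog_arm:
  deltas:
    - [0,0,-0.035,0,0,0,1]
    - [0,0,-0.033,0,0,0,1]
    - [0,0,0,0,0,0,1]
    - [0,0,0,0,0,0,0]
    - [0,0,0,0,0,0,0]
    - [0,0,0,0,0,0,0]
    - [0,0,0,0,0,0,0]
    - [0,0,0,0,0,0,0]
  newtons: 50

```text
t: 2.65
eef_pos: [0.4378, 0.3075, 0.038]
tool_rot: [0.002, -0.083, 0.997, 0.001]
contact_force: [-1.7, -0.2, 7.3]
gripper_width: 0.709
grasp_force: 54.9
```

jog_arm:
  deltas:
    - [0,0,0.03,0,0,0,0]
    - [0,0,0.045,0,0,0,0]
    - [0,0,0.045,0,0,0,0]
    - [0.014,-0.044,0.02,0,0,-0.13,0]
    - [0.014,-0.044,0,0,0,-0.13,0]
    - [0.014,-0.044,0,0,0,-0.13,0]
    - [0.014,-0.044,0,0,0,-0.13,0]
    - [0.014,-0.044,0,0,0,-0.13,0]
    - [0.014,-0.044,0,0,0,-0.13,0]

```text
t: 3.55
eef_pos: [0.5209, 0.0409, 0.1771]
tool_rot: [0.001, 0.304, 0.953, 0.001]
contact_force: [1.2, 0.2, -1.2]
gripper_width: 0.711
grasp_force: 56.0
```

jog_arm:
  deltas:
    - [0.014,-0.044,0,0,0,-0.13,0]
    - [0.014,-0.044,0,0,0,-0.13,0]
    - [0.014,-0.044,0,0,0,-0.13,0]
    - [0.014,-0.044,0,0,0,-0.13,0]
    - [0.014,-0.044,0,0,0,-0.13,0]
    - [0.014,-0.044,0,0,0,-0.13,0]
    - [0,0,0,0,0,0,0]
    - [0,0,0,0,0,0,0]

```text
t: 4.35
eef_pos: [0.6042, -0.2227, 0.1763]
tool_rot: [0.0, 0.642, 0.767, 0.0]
contact_force: [-0.2, -0.2, -1.8]
gripper_width: 0.713
grasp_force: 56.0
```

```bash
python3 - <<'E'
from h import *
from station import bot
w=grab("wrist","w1"); o=bot.get_obs(); print(o["eef_pos"],o["gripper_width"],o["grasp_force"],rot(o["tool_rot"])[:,1:].T.round(3))
E
```

```text
[ 0.60432757 -0.22079855  0.17599333] 0.7122937128360657 56.01088285446167 [[ 0.984  0.178  0.001]
 [ 0.001  0.001 -1.   ]]
```

View pics/w1.png

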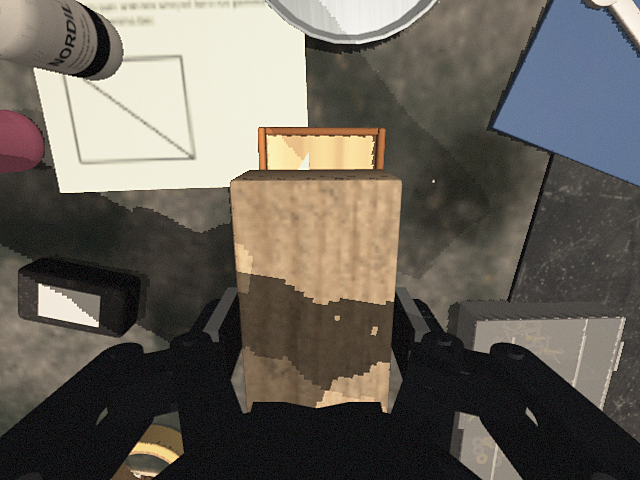

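The wrist view shows the offcut held square, with the tray's +y end wall beyond it: corners (260,128) and (385,128). The adapter is at (80,297) and the white bottle at the upper left.

```bash
python3 - <<'E'
from h import *
w=load("w1")
p=ray(w,[(259.5,128),(385,128)],.014)[:,:2]; m=p.mean(0); d=p[1]-p[0]; L=np.linalg.norm(d); d/=L; n=np.array([-d[1],d[0]])
print(p,L,np.degrees(np.arctan2(d[1],d[0]))); print("centre",m-n*.075*np.sign(n[1]))
# offcut far top edge: z top = .176-.038+.035
q=ray(w,[(231,181),(401,181)],.173)[:,:2]; m=q.mean(0); print("offcut end mid",m,np.linalg.norm(q[1]-q[0]),"centre",m-n*.055*np.sign(n[1]))
E
```

```text
[[ 0.54869595 -0.15581773]
 [ 0.64394722 -0.1388977 ]] 0.09674239853159189 10.072709788418214
centre [ 0.60943892 -0.22120171]
offcut end mid [ 0.59490676 -0.16731576] 0.05971230095245558 centre [ 0.60452614 -0.22146802]
```

jog_arm:
  deltas:
    - [0.003,0.001,-0.03,0,0,0,0]
    - [0,0,-0.04,0,0,0,0]
    - [0,0,-0.035,0,0,0,0]
    - [0,0,-0.018,0,0,0,0]
    - [0,0,-0.008,0,0,0,0]
    - [0,0,0,0,0,0,0]
    - [0,0,0,0,0,0,0]

```text
t: 5.1
eef_pos: [0.6084, -0.2207, 0.0458]
tool_rot: [0.001, 0.641, 0.767, 0.001]
contact_force: [0.7, -0.6, -1.5]
gripper_width: 0.705
grasp_force: 56.0
```

jog_arm:
  deltas:
    - [0,0,-0.003,0,0,0,0]
    - [0,0,0,0,0,0,0.95]
    - [0,0,0,0,0,0,1]
    - [0,0,0,0,0,0,1]
    - [0,0,0.03,0,0,0,1]
    - [0,0,0.045,0,0,0,1]
    - [0,0,0.045,0,0,0,1]
    - [0,0,0.045,0,0,0,1]

```text
t: 5.9
eef_pos: [0.607, -0.2207, 0.2081]
tool_rot: [0.0, 0.642, 0.767, -0.0]
contact_force: [0.9, 1.2, 0.8]
gripper_width: 0.999
grasp_force: 0.0
```

jog_arm:
  deltas:
    - [-0.02,-0.0105,0,0,0,0.129,1]
    - [-0.02,-0.0105,0,0,0,0.129,1]
    - [-0.02,-0.0105,0,0,0,0.129,1]
    - [-0.02,-0.0105,0,0,0,0.129,1]
    - [-0.02,-0.0105,0,0,0,0.129,1]
    - [-0.02,-0.0105,0,0,0,0.129,1]
    - [-0.02,-0.0105,0,0,0,0.129,1]
    - [-0.02,-0.0105,0,0,0,0.129,1]
    - [-0.02,-0.0105,0,0,0,0.129,1]
    - [-0.02,-0.0105,0,0,0,0.129,1]

```text
t: 6.9
eef_pos: [0.4063, -0.3261, 0.2065]
tool_rot: [0.0, 0.049, 0.999, -0.0]
contact_force: [-0.3, 0.9, 0.1]
gripper_width: 1.001
grasp_force: 0.0
```

jog_arm:
  deltas:
    - [0,0,0,0,0,0,1]
    - [0,0,0,0,0,0,1]

```text
t: 7.1
eef_pos: [0.4072, -0.3258, 0.2065]
tool_rot: [0.0, 0.053, 0.999, 0.0]
contact_force: [1.8, -0.2, 0.6]
gripper_width: 0.998
grasp_force: 0.0
```

```bash
python3 - <<'E'
from h import *
from station import bot
w=grab("wrist","w2"); o=bot.get_obs(); print(o["eef_pos"],o["q"].round(2),rot(o["tool_rot"])[:,1].round(3))
t=grab("top","t2")
im=np.hstack([cv2.imread("pics/w2.png"),cv2.resize(cv2.imread("pics/t2.png")[180:300,290:450],(640,480))])
cv2.imwrite("pics/v2.png",cv2.resize(im,(800,300)))
E
```

```text
[ 0.4079027  -0.32534643  0.20646768] [ 0.26  0.29  0.35  1.99 -0.13  0.89  2.15] [0.104 0.995 0.   ]
```

View pics/w2.png

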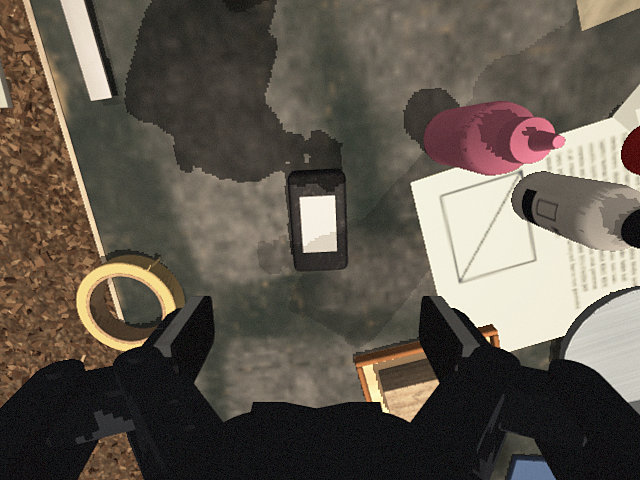

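View pics/v2.png

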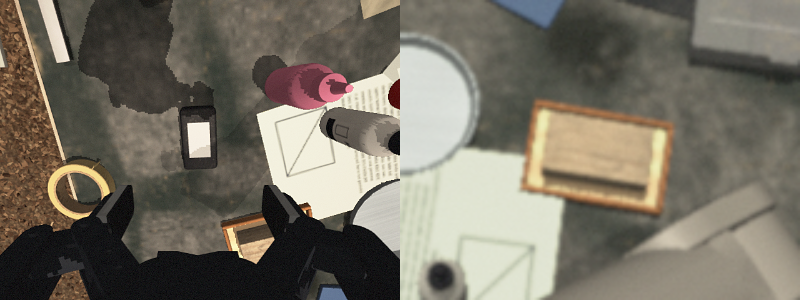

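The offcut lies inside the tray. The adapter's top face is about (291,176), (345,174), (346,268), (297,269).

```bash
python3 - <<'E'
from h import *
w=load("w2")
p=ray(w,[(291,176),(345,174),(346,268),(297,269)],.032)[:,:2]; print(p.round(4),p.mean(0),[np.linalg.norm(p[i]-p[i-1]).round(4) for i in range(4)])
d=p[3]+p[2]-p[0]-p[1]; print(np.degrees(np.arctan2(d[1],d[0])))
l=ray(w,[(299,196),(335,195),(336,251),(303,253)],.032)[:,:2]; d=l[3]+l[2]-l[0]-l[1];print("label",l.mean(0),np.degrees(np.arctan2(d[1],d[0])))
E
```

```text
[[ 0.3684 -0.3428]
 [ 0.3716 -0.2978]
 [ 0.4555 -0.3039]
 [ 0.4518 -0.348 ]] [ 0.4118146  -0.32315201] [np.float64(0.0835), np.float64(0.0451), np.float64(0.0841), np.float64(0.0443)]
-3.851305529234605
label [ 0.41241593 -0.32455528] -3.560573475604171
```

jog_arm:
  deltas:
    - [0.003,0.002,-0.03,0,0,0.04,1]
    - [0,0,-0.045,0,0,0,1]
    - [0,0,-0.045,0,0,0,1]
    - [0,0,-0.035,0,0,0,1]
    - [0,0,-0.016,0,0,0,1]
    - [0,0,0,0,0,0,1]
    - [0,0,0,0,0,0,0.5]
    - [0,0,0,0,0,0,0]
    - [0,0,0,0,0,0,0]
    - [0,0,0,0,0,0,0]

```text
t: 8.2
eef_pos: [0.4115, -0.324, 0.0368]
tool_rot: [0.001, 0.031, 1.0, -0.001]
contact_force: [-0.5, 0.9, 6.0]
gripper_width: 0.57
grasp_force: 52.4
```

jog_arm:
  deltas:
    - [0,0,0,0,0,0,0]
    - [0,0,0,0,0,0,0]
    - [0,0,0.005,0,0,0,0]
    - [0,0,0.02,0,0,0,0]

```text
t: 8.6
eef_pos: [0.4093, -0.3227, 0.0598]
tool_rot: [-0.001, 0.031, 1.0, 0.001]
contact_force: [0.6, -0.0, -1.3]
gripper_width: 0.574
grasp_force: 52.1
```

jog_arm:
  deltas:
    - [0,0,0.045,0,0,0,0]
    - [0,0,0.045,0,0,0,0]
    - [0,0,0.045,0,0,0,0]
    - [0.025,0.04,0,0,0,0,0]
    - [0.025,0.04,0,0,0,0,0]
    - [0.025,0.04,0,0,0,0,0]
    - [0.025,0.04,0,0,0,0,0]
    - [0.02,0.04,0,0,0,0,0]
    - [0.02,0.04,0,0,0,0,0]
    - [0.02,0.04,0,0,0,0,0]

```text
t: 9.6
eef_pos: [0.5705, -0.0418, 0.1958]
tool_rot: [0.0, 0.031, 1.0, -0.0]
contact_force: [-0.4, -0.0, -0.9]
gripper_width: 0.572
grasp_force: 52.5
```

jog_arm:
  deltas:
    - [0.019,0.033,0,0,0,0,0]
    - [0,0,0,0,0,0,0]
    - [0,0,-0.04,0,0,0,0]
    - [0,0,-0.03,0,0,0,0]
    - [0,0,0,0,0,0,0]
    - [0,0,0,0,0,0,0]

```text
t: 10.2
eef_pos: [0.5891, -0.0111, 0.1258]
tool_rot: [-0.0, 0.032, 0.999, -0.0]
contact_force: [0.6, 0.3, -1.4]
gripper_width: 0.573
grasp_force: 52.5
```

```bash
python3 - <<'E'
from h import *
w=grab("wrist","w3")
E
```

```text
(no output)
```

View pics/w3.png

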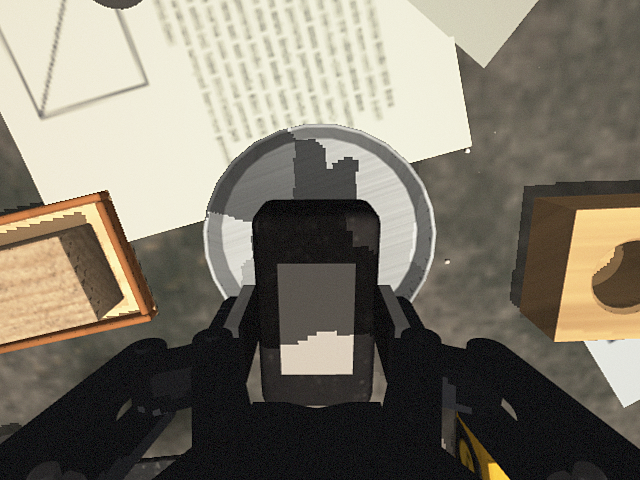

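The dish rim spans columns 205 to 436, with its near edge at (318,124). The adapter's label is centred near (317,320).

```bash
python3 - <<'E'
from h import *
w=load("w3")
print("dish edges",ray(w,[(318,124),(205,228),(436,230)],.018).round(4)); print("adapter label",ray(w,[(317,318)],.121)); 
print("narrow rim",ray(w,[(628,275)],.042))
E
```

```text
dish edges [[ 0.5124 -0.005   0.018 ]
 [ 0.5742 -0.0853  0.018 ]
 [ 0.5856  0.0702  0.018 ]]
adapter label [[ 0.58833877 -0.01061866  0.121     ]]
narrow rim [[0.61551896 0.18344136 0.042     ]]
```

jog_arm:
  deltas:
    - [0.003,0.004,-0.03,0,0,0,0]
    - [0,0,-0.035,0,0,0,0]
    - [0,0,-0.015,0,0,0,0]
    - [0,0,-0.004,0,0,0,0]
    - [0,0,0,0,0,0,0]
    - [0,0,0,0,0,0,0.8]
    - [0,0,0,0,0,0,1]
    - [0,0,0,0,0,0,1]

```text
t: 11.05
eef_pos: [0.5931, -0.0065, 0.0424]
tool_rot: [0.001, 0.031, 1.0, 0.0]
contact_force: [0.8, 0.1, 0.1]
gripper_width: 0.997
grasp_force: 0.0
```

jog_arm:
  deltas:
    - [0,0,0.03,0,0,0,1]
    - [0,0,0.05,0,0,0,1]
    - [0,0,0.05,0,0,0,1]
    - [0,0,0.05,0,0,0,1]
    - [-0.014,-0.009,0.01,0,0,-0.129,1]
    - [-0.014,-0.009,0,0,0,-0.129,1]
    - [-0.014,-0.009,0,0,0,-0.129,1]
    - [-0.014,-0.009,0,0,0,-0.129,1]
    - [-0.014,-0.009,0,0,0,-0.129,1]
    - [-0.014,-0.009,0,0,0,-0.129,1]

```text
t: 12.05
eef_pos: [0.5077, -0.0609, 0.2317]
tool_rot: [0.0, 0.409, 0.913, 0.0]
contact_force: [0.0, -0.6, 0.2]
gripper_width: 0.999
grasp_force: 0.0
```

jog_arm:
  deltas:
    - [-0.014,-0.009,0,0,0,-0.129,1]
    - [-0.014,-0.009,0,0,0,-0.129,1]
    - [-0.014,-0.009,0,0,0,-0.129,1]
    - [-0.014,-0.009,0,0,0,-0.129,1]
    - [-0.014,-0.009,0,0,0,-0.129,1]
    - [-0.014,-0.009,0,0,0,-0.129,1]
    - [-0.014,-0.009,0,0,0,-0.129,1]
    - [0,0,0,0,0,0,1]
    - [0,0,0,0,0,0,1]

```text
t: 12.95
eef_pos: [0.4108, -0.1233, 0.2317]
tool_rot: [0.0, 0.763, 0.646, 0.001]
contact_force: [0.3, 0.6, -0.1]
gripper_width: 0.999
grasp_force: 0.0
```

```bash
python3 - <<'E'
from h import *
from station import bot
w=grab("wrist","w4"); o=bot.get_obs(); print(o["eef_pos"],o["q"].round(2),rot(o["tool_rot"])[:,1].round(3), w["eye"])
E
```

```text
[ 0.41106848 -0.12310341  0.23162056] [-0.4   0.08  0.59  2.17 -0.06  0.9   0.06] [ 0.986 -0.165  0.001] [ 0.42324163 -0.05161867  0.35175617]
```

View pics/w4.png

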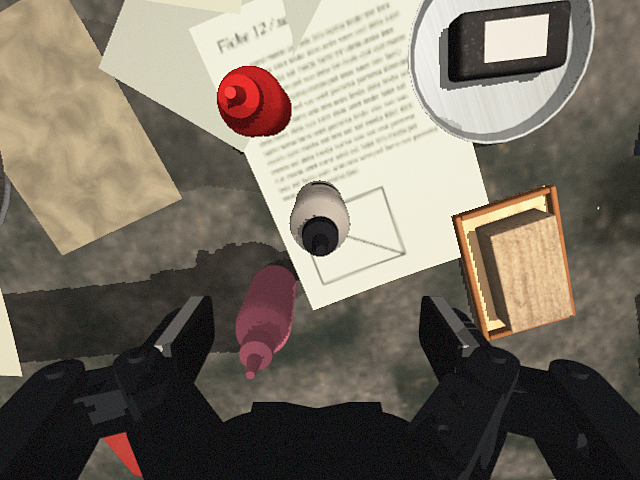

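The adapter is flat in the dish and the offcut is in the tray. The white bottle's nozzle tip is at (320,246), its shoulder around (320,225), pink's tip is at (250,376) and red's at (230,97).

```bash
python3 - <<'E'
from h import *
w=load("w4")
for n,uv,z in [("white tip",(320,246),.148),("cap ring",(320,233),.12),("body far edge",(320,181),.0),("body L/R mid",(320,215),.08),("pink tip",(250,376),.148),("pink base",(285,270),.0),("red tip",(230,97),.148)]: print(n,ray(w,uv,z)[0].round(4))
E
```

```text
white tip [ 0.4147 -0.1179  0.148 ]
cap ring [ 0.415  -0.1177  0.12  ]
body far edge [ 0.4196 -0.0985  0.    ]
body L/R mid [ 0.4161 -0.1144  0.08  ]
pink tip [ 0.3518 -0.2028  0.148 ]
pink base [ 0.3668 -0.1867  0.    ]
red tip [ 0.3804 -0.0258  0.148 ]
```

jog_arm:
  deltas:
    - [0.003,0.004,-0.02,0,0,0,1]
    - [0,0,-0.035,0,0,0,1]
    - [0,0,-0.035,0,0,0,1]
    - [0,0,-0.025,0,0,0,1]
    - [0,0,-0.012,0,0,0,1]
    - [0,0,0,0,0,0,1]
    - [0,0,0,0,0,0,0.6]
    - [0,0,0,0,0,0,0.3]
    - [0,0,0,0,0,0,0]
    - [0,0,0,0,0,0,0]
  newtons: 40

```text
t: 14.0
eef_pos: [0.4146, -0.1194, 0.1058]
tool_rot: [0.001, 0.764, 0.645, 0.001]
contact_force: [-2.0, 1.0, 13.1]
gripper_width: 0.507
grasp_force: 38.6
```

jog_arm:
  deltas:
    - [0,0,0,0,0,0,0]
    - [0,0,0,0,0,0,0]
    - [0,0,0.01,0,0,0,0]
    - [0,0,0.03,0,0,0,0]

```text
t: 14.4
eef_pos: [0.4117, -0.1192, 0.1438]
tool_rot: [-0.001, 0.764, 0.645, -0.002]
contact_force: [0.5, 0.6, -1.2]
gripper_width: 0.51
grasp_force: 41.0
```

```bash
python3 - <<'E'
from h import *
w=grab("wrist","w5"); s=grab("scene","s5")
a=cv2.resize(cv2.imread("pics/s5.png")[180:360,200:440],(800,600)); cv2.imwrite("pics/s5c.png",a)
E
```

```text
(no output)
```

View pics/s5c.png

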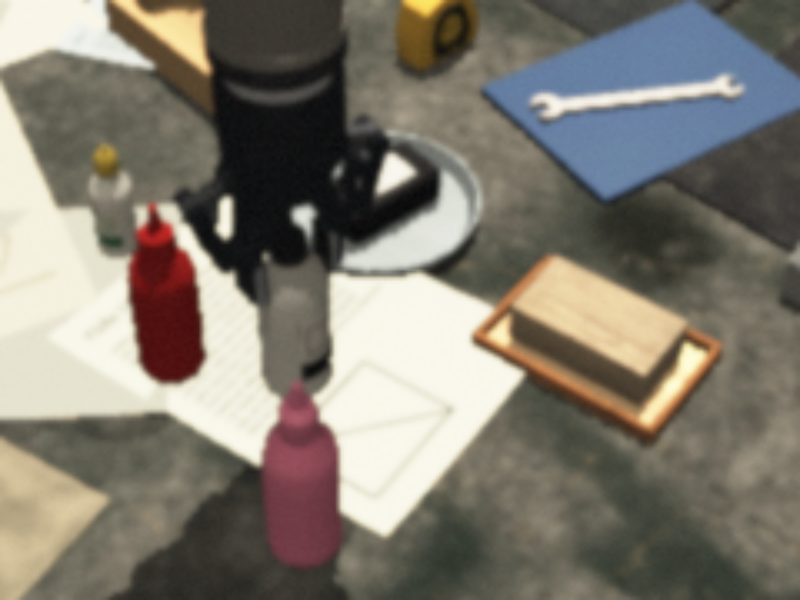

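The bottle is held upright and clear of red and pink. I'll carry it to the wide hole.

jog_arm:
  deltas:
    - [0.02,0,0.03,0,0,0,0]
    - [0.03,0,0.03,0,0,0,0]
    - [0.03,0.02,0.01,0,0,0.03,0]
    - [0.0125,0.0385,0,0,0,0.03,0]
    - [0.0125,0.0385,0,0,0,0.03,0]
    - [0.0125,0.0385,0,0,0,0.03,0]
    - [0.0125,0.0385,0,0,0,0.03,0]
    - [0.0125,0.0385,0,0,0,0,0]
    - [0.0125,0.0385,0,0,0,0,0]
    - [0.0125,0.0385,0,0,0,0,0]

```text
t: 15.5
eef_pos: [0.5806, 0.1716, 0.2139]
tool_rot: [-0.0, 0.714, 0.7, -0.0]
contact_force: [0.6, -0.5, -1.6]
gripper_width: 0.509
grasp_force: 41.2
```

jog_arm:
  deltas:
    - [0.0125,0.0385,0,0,0,0,0]
    - [0.0125,0.0385,0,0,0,0,0]
    - [0.0125,0.0385,0,0,0,0,0]
    - [0,0,0,0,0,0,0]
    - [0,0,0,0,0,0,0]
    - [0,0,0,0,0,0,0]

```text
t: 16.1
eef_pos: [0.618, 0.284, 0.2138]
tool_rot: [0.0, 0.714, 0.7, -0.001]
contact_force: [0.7, -0.3, -1.1]
gripper_width: 0.508
grasp_force: 41.2
```

```bash
python3 - <<'E'
from h import *
from station import bot
w=grab("wrist","w6"); o=bot.get_obs(); print(o["eef_pos"],o["gripper_width"],rot(o["tool_rot"])[:,1].round(3), w["eye"])
E
```

```text
[0.61819115 0.28371594 0.2140565 ] 0.5101106414353354 [ 1.    -0.021 -0.   ] [0.62024148 0.35688374 0.33372269]
```

View pics/w6.png

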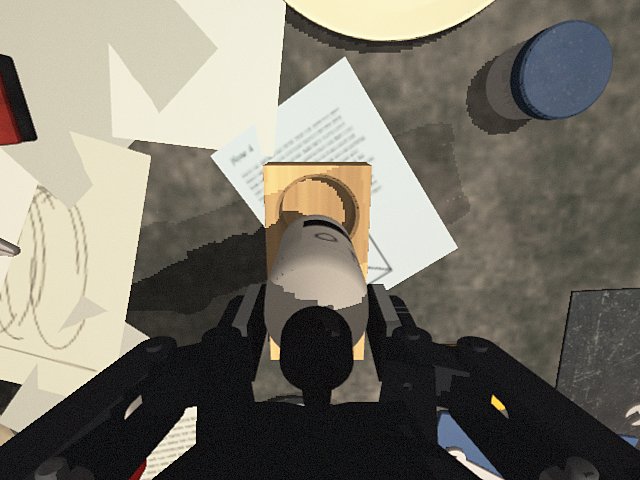

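The hole rim spans columns 277 to 358, with its top edge at row 175. The block's +y end corners are at (264,165) and (371,165). The bottle's underside edge is at (322,217).

```bash
python3 - <<'E'
from h import *
w=load("w6")
p=ray(w,[(264,165),(371,165)],.042)[:,:2]; print(p.round(4),"end mid",p.mean(0),"hole from end",p.mean(0)-[0,.043])
print("hole top edge",ray(w,[(317.5,175)],.042)[0]-[0,.0365,0],ray(w,[(277,210),(358,210)],.042).round(4))
print("bottle",ray(w,[(323,217)],.108)[0]-[0,.024,0],"cap",ray(w,[(319,330)],.24)[0])
E
```

```text
[[0.5766 0.3314]
 [0.6644 0.3296]] end mid [0.62047969 0.33052787] hole from end [0.62047969 0.28752787]
hole top edge [0.62032418 0.28589366 0.042     ] [[0.5853 0.2936 0.042 ]
 [0.6542 0.2921 0.042 ]]
bottle [0.623401   0.27853033 0.108     ] cap [0.61979752 0.29907045 0.24      ]
```

jog_arm:
  deltas:
    - [0.001,0.005,-0.02,0,0,0,0]
    - [0,0,-0.03,0,0,0,0]
    - [0,0,-0.01,0,0,0,0]
    - [0,0,-0.01,0,0,0,0]
    - [0,0,-0.01,0,0,0,0]
    - [0,0,-0.01,0,0,0,0]
    - [0,0,0,0,0,0,0]

```text
t: 16.85
eef_pos: [0.6187, 0.2901, 0.123]
tool_rot: [-0.0, 0.714, 0.7, -0.001]
contact_force: [0.1, 0.5, -1.3]
gripper_width: 0.513
grasp_force: 41.2
```

jog_arm:
  deltas:
    - [0,-0.001,-0.006,0,0,0,0]
    - [0,0,-0.004,0,0,0,0]
    - [0,0,0,0,0,0,0]
    - [0,0,0,0,0,0,0]

```text
t: 17.25
eef_pos: [0.6193, 0.2896, 0.1143]
tool_rot: [0.0, 0.714, 0.7, 0.0]
contact_force: [0.8, -0.4, -0.8]
gripper_width: 0.51
grasp_force: 41.2
```

jog_arm:
  deltas:
    - [0,0,-0.003,0,0,0,0]
    - [0,0,0,0,0,0,0]
    - [0,0,0,0,0,0,0.7]
    - [0,0,0,0,0,0,1]
    - [0,0,0,0,0,0,1]
    - [0,0,0,0,0,0,1]
    - [0,0,0.02,0,0,0,1]
    - [0,0,0.04,0,0,0,1]
    - [0,0,0.04,0,0,0,1]
    - [0,0,0.03,0,0,0,1]

```text
t: 18.25
eef_pos: [0.6199, 0.2895, 0.2438]
tool_rot: [0.0, 0.714, 0.7, 0.001]
contact_force: [-0.0, -0.4, 0.3]
gripper_width: 1.001
grasp_force: 0.0
```

jog_arm:
  deltas:
    - [-0.02,-0.03,0,0,0,0,1]
    - [-0.02,-0.03,0,0,0,0,1]
    - [-0.02,-0.03,0,0,0,0,1]
    - [-0.02,-0.025,0,0,0,0,1]
    - [-0.02,-0.02,0,0,0,0,1]
    - [-0.02,-0.02,0,0,0,0,1]
    - [-0.02,-0.015,0,0,0,0,1]
    - [-0.02,-0.015,0,0,0,0,1]
    - [-0.02,-0.01,0,0,0,0,1]
    - [-0.019,0,0,0,0,0,1]

```text
t: 19.25
eef_pos: [0.4193, 0.0929, 0.2412]
tool_rot: [-0.0, 0.715, 0.699, 0.0]
contact_force: [-0.8, 0.0, -0.2]
gripper_width: 1.001
grasp_force: 0.0
```

jog_arm:
  deltas:
    - [0,0,0,0,0,0,1]
    - [0,0,0,0,0,0,1]

```text
t: 19.45
eef_pos: [0.4207, 0.0948, 0.2416]
tool_rot: [0.0, 0.714, 0.701, 0.001]
contact_force: [0.6, -0.1, -0.2]
gripper_width: 1.003
grasp_force: 0.0
```

```bash
python3 - <<'E'
from h import *
from station import bot
w=grab("wrist","w7"); t=grab("top","t7"); o=bot.get_obs(); print(o["eef_pos"],rot(o["tool_rot"])[:,1].round(3), w["eye"])
im=cv2.imread("pics/w7.png"); im[360:480,440:640]=cv2.resize(cv2.imread("pics/t7.png")[140:212,160:280],(200,120)); cv2.imwrite("pics/v7.png",im)
E
```

```text
[0.4212612  0.09480462 0.2414779 ] [ 1.    -0.019  0.001] [0.42257614 0.16739171 0.36165288]
```

View pics/v7.png

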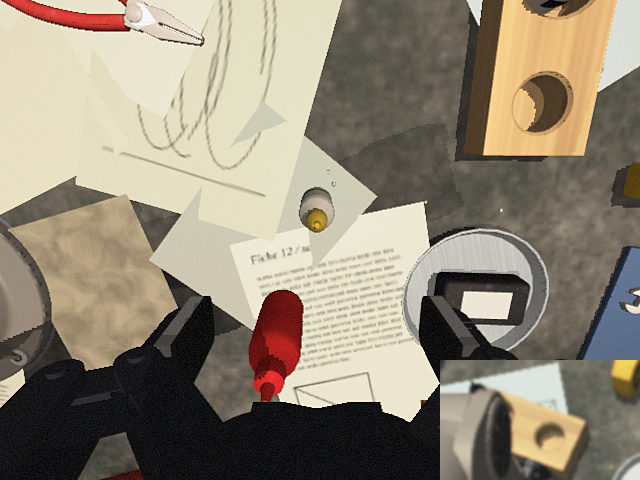

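The small bottle's yellow cap is at (316,221) and the narrow hole is around (543,102). The tall bottle is mostly out of frame at the top right.

```bash
python3 - <<'E'
from h import *
w=load("w7")
for n,uv,z in [("cap top",(316,221),.099),("body top",(316,206),.08),("base far",(319,188),0.),("narrow",(543,102),.042)]: print(n,ray(w,uv,z)[0].round(4))
p=ray(w,[(466,155),(586,155)],.042);print(p.round(4)) 
E
```

```text
cap top [0.4214 0.1017 0.099 ]
body top [0.4215 0.1096 0.08  ]
base far [0.4247 0.112  0.    ]
narrow [0.6174 0.1885 0.042 ]
[[0.556  0.1454 0.042 ]
 [0.6631 0.1434 0.042 ]]
```

jog_arm:
  deltas:
    - [0,0.003,-0.03,0,0,0,1]
    - [0,0,-0.045,0,0,0,1]
    - [0,0,-0.045,0,0,0,1]
    - [0,0,-0.035,0,0,0,1]
    - [0,0,-0.014,0,0,0,1]
    - [0,0,0,0,0,0,1]
    - [0,0,0,0,0,0,0.5]
    - [0,0,0,0,0,0,0]
    - [0,0,0,0,0,0,0]
    - [0,0,0,0,0,0,0]

```text
t: 20.55
eef_pos: [0.4211, 0.0979, 0.0731]
tool_rot: [0.0, 0.714, 0.7, 0.001]
contact_force: [-1.1, -0.3, 15.4]
gripper_width: 0.348
grasp_force: 38.2
```

jog_arm:
  deltas:
    - [0,0,0,0,0,0,0]
    - [0,0,0,0,0,0,0]
    - [0,0,0,0,0,0,0]

```text
t: 20.85
eef_pos: [0.4211, 0.0979, 0.0733]
tool_rot: [0.0, 0.714, 0.7, 0.001]
contact_force: [-0.6, 0.0, 7.9]
gripper_width: 0.343
grasp_force: 38.9
```

jog_arm:
  deltas:
    - [0,0,0.01,0,0,0,0]
    - [0,0,0.03,0,0,0,0]
    - [0,0,0.045,0,0,0,0]
    - [0.039,0.018,0,0,0,0,0]
    - [0.039,0.018,0,0,0,0,0]
    - [0.039,0.018,0,0,0,0,0]
    - [0.039,0.018,0,0,0,0,0]
    - [0.04,0.017,0,0,0,0,0]
    - [0,0,0,0,0,0,0]
    - [0,0,0,0,0,0,0]

```text
t: 21.85
eef_pos: [0.6165, 0.1866, 0.1574]
tool_rot: [0.0, 0.714, 0.7, -0.0]
contact_force: [-1.4, -0.2, -0.9]
gripper_width: 0.348
grasp_force: 39.9
```

```bash
python3 - <<'E'
from h import *
from station import bot
w=grab("wrist","w8"); o=bot.get_obs(); print(o["eef_pos"],o["gripper_width"], w["eye"])
E
```

```text
[0.61563144 0.18597653 0.15735828] 0.344624744077046 [0.61848908 0.25939192 0.27734426]
```

View pics/w8.png

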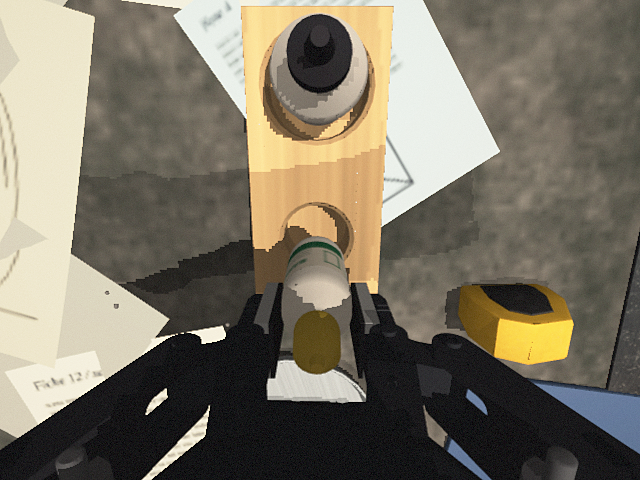

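The tall bottle stands in the wide hole. The narrow rim spans columns 281 to 354 with its top edge at row 203. The small bottle's underside edge is at (318,237).

```bash
python3 - <<'E'
from h import *
w=load("w8")
print("hole",ray(w,[(317,203)],.042)[0]-[0,.0265,0],ray(w,[(281,232),(354,232)],.042).round(4)); print("bottle",ray(w,[(318,237)],.084)[0]-[0,.016,0])
print("tall cap",ray(w,[(319,38)],.154)[0],"wide",ray(w,[(262,80),(374,80),(318,140)],.042).round(4))
E
```

```text
hole [0.61804893 0.18622052 0.042     ] [[0.5925 0.1926 0.042 ]
 [0.6435 0.1916 0.042 ]]
bottle [0.61833274 0.18512952 0.084     ]
tall cap [0.61987093 0.28759477 0.154     ] wide [[0.5854 0.2907 0.042 ]
 [0.6548 0.2893 0.042 ]
 [0.6195 0.2542 0.042 ]]
```

Aligned to within 2 mm, so I'll lower it.

jog_arm:
  deltas:
    - [0.001,0,-0.025,0,0,0,0]
    - [0,0,-0.015,0,0,0,0]
    - [0,0,-0.01,0,0,0,0]
    - [0,0,-0.01,0,0,0,0]
    - [0,0,-0.01,0,0,0,0]
    - [0,0,-0.005,0,0,0,0]
    - [0,0,0,0,0,0,0]
    - [0,0,0,0,0,0,0]

```text
t: 22.7
eef_pos: [0.6175, 0.1865, 0.0824]
tool_rot: [0.0, 0.714, 0.7, 0.0]
contact_force: [-0.7, -0.2, 0.1]
gripper_width: 0.343
grasp_force: 39.9
```

jog_arm:
  deltas:
    - [0,0,-0.003,0,0,0,0]
    - [0,0,0,0,0,0,0]
    - [0,0,0,0,0,0,0.6]
    - [0,0,0,0,0,0,1]
    - [0,0,0,0,0,0,1]
    - [0,0,0,0,0,0,1]
    - [0,0,0.02,0,0,0,1]
    - [0,0,0.04,0,0,0,1]
    - [0,0,0.05,0,0,0,1]
    - [0,0,0.05,0,0,0,1]

```text
t: 23.7
eef_pos: [0.6167, 0.1862, 0.2406]
tool_rot: [-0.0, 0.714, 0.7, -0.001]
contact_force: [1.6, -0.3, 0.6]
gripper_width: 1.002
grasp_force: 0.0
```

jog_arm:
  deltas:
    - [0,-0.04,0.03,0,0,0,1]
    - [0,-0.04,0,0,0,0,1]
    - [0,-0.04,0,0,0,0,1]
    - [0,-0.04,0,0,0,0,1]
    - [0,-0.03,0,0,0,0,1]
    - [0,-0.02,0,0,0,0,1]
    - [0,0,0,0,0,0,1]
    - [0,0,0,0,0,0,1]

```text
t: 24.5
eef_pos: [0.6172, -0.0231, 0.2692]
tool_rot: [-0.0, 0.714, 0.7, 0.0]
contact_force: [0.5, 1.1, 0.4]
gripper_width: 1.001
grasp_force: 0.0
```

```bash
python3 - <<'E'
from h import *
w=grab("wrist","w9"); t=grab("top","t9"); s=grab("scene","s9")
a=cv2.resize(cv2.imread("pics/t9.png")[130:280,160:420],(520,300)); b=cv2.resize(cv2.imread("pics/s9.png")[150:320,220:430],(370,300))
c=cv2.resize(cv2.imread("pics/w9.png"),(400,300))
cv2.imwrite("pics/v9.png",cv2.resize(np.vstack([np.hstack([a,np.zeros((300,250,3),np.uint8)]),np.hstack([c,b])]),(770,600)))
E
```

```text
(no output)
```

View pics/v9.png

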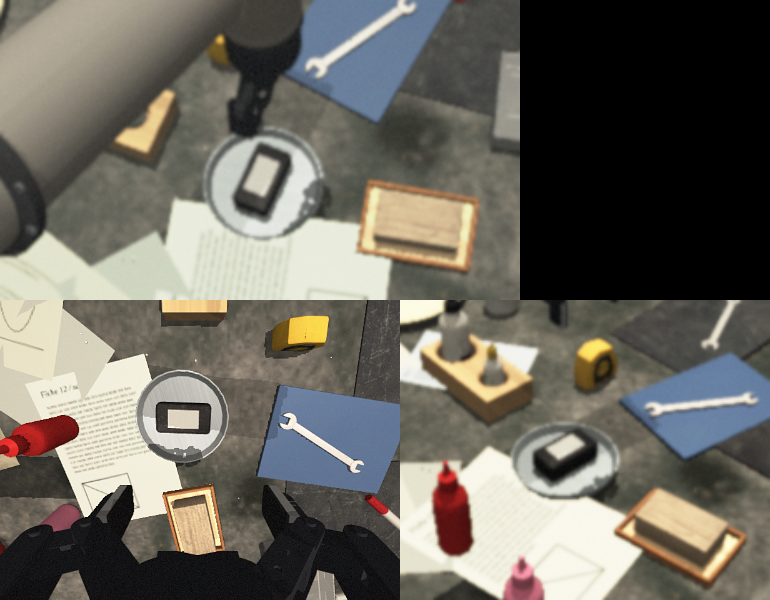

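The check views show both bottles upright in their holes, the adapter centred in the dish, the offcut in the tray, and the gripper clear of everything. Handing in.

```bash
python3 -c "
from station import bot
print(bot.hand_in())"
```

```text
the job is handed in; nothing more can be done
None
```

I placed both bottles, the offcut and the adapter and handed the job in at about 25 s of robot time; the last pictures showed all four in place and the gripper clear, but no verdict came back.

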